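# Seat a sample carrier on its locating dowel

## Task

Fetch the blue sample carrier (the plate with the bridge handle) and lay it on the aluminium base, long edge against the dark fence, so that it first rides on top of the dowel with its hole still beside it. Keeping it against the fence, slide it gently along until the hole drops over the dowel, then leave it lying flat on the base and let go. Do not press or knock hard, and leave the glassware and bottles round about where they stand.

Things in the scene. Friction and masses are not known exactly. Their poses are not given: they have to be found in the camera images.
- base: Fixed aluminium base plate, 130 (x) x 210 (y) x 12 mm, on the worktop; origin at the centre of its underside, z up. A dark fence runs along its far (+x) side. A steel dowel is clamped immovably in the black slot in its middle. Contact force between the carrier and all of the base (fence and dowel included) must stay below 30 N, knocks too.
- slot_mid (a point): Middle of the slot (50 mm along base y), on the base's top. The 10 mm dowel stands at base x = 0, 7.5 mm above the top, its upper 2 mm tapered to 7.6 mm. WHERE along the slot is not measured and differs each time: y = -14 to +14 mm from this point. Find it by sliding the carrier.
- fence_mid (a point): Middle of the dark steel fence's inner face, 25 mm above the worktop. The face is upright, parallel to the base's y, at base x = +40.5 mm, 210 mm long; its top is 38 mm above the worktop. A carrier edge lying along it puts the hole in line with the dowel within 0.5 mm, across the slot.
- carrier: Loose blue plate with six dark round marks, 80 (x) x 120 (y) x 12 mm, 0.25 to 0.5 kg; origin at the centre of its underside, z up. There it has a vertical through hole, 13.5 mm wide, chamfered 1 mm. Long edges at x = -40 and +40 mm; half turns make no difference. Riding on the dowel its underside is 7.5 mm above the base's top; seated, it is flush with it.
- handle (a point): Centre of the aluminium bridge handle's bar, 48 mm above the carrier's underside, straight over the hole. The bar is 12 mm wide (carrier x), 76 mm long (y), 16 mm high, on two 10 mm posts at y = -33 and +33 mm; 28 mm open under it. Grip it from above, fingers closing along the carrier's x.
- beaker: Bystander: clear glass beaker, 73x80x95 mm, standing loose; origin at the centre of its underside. Leave it where it is.
- conical: Bystander: small conical flask with a pinkish content, 64x64x104 mm, standing loose; origin at the centre of its underside. Leave it where it is.
- dropper: Bystander: brown dropper bottle with a black teat, 31x31x100 mm, standing loose; origin at the centre of its underside. Leave it where it is.
- vial: Bystander: small clear vial with a black cap, 25x25x64 mm, standing loose; origin at the centre of its underside. Leave it where it is.

How it is judged:
By the outcome, as a careful person would: the job done as asked, in the order asked, and still so for the second after the job is handed in, with the robot touching nothing.
It also fails if it takes over 56 s, if anything falls off the work surface, if the arm or the gripper's body presses on something with over 40 N, if the wrist force passes 120 N, or if a joint passes its speed limit or range.

## Robot

A 7-joint arm with a two-finger parallel gripper is mounted at the origin on the work surface; the furniture and walls round the work are solid. World frame = base frame: x ahead of the robot, y to its left, z up, the work surface at z = 0. Lengths are in m, angles in degrees, forces in N, time in s.
With the tool pointing down it reaches from about 0.4 to 0.9 m from the base axis. Payload 5.5 kg.
Tool frame: the origin (TCP) lies on the mounting face of the last link; the fingertips stand 178 mm ahead of it and the grasp point (between the pads) lies 159 mm ahead of it (env.tip_reach is the distance from the TCP to the fingertips, in m); z points along the fingers, y is the line along which they close (so a half turn about z gives the same grasp; the last joint's range is limited). The gripper opens to 92 mm and grips with 3 to 60 N. Pads are 19 mm wide; open, the fingers measure 130 mm over their backs; the gripper's body (75 mm by 190 mm) begins 47 mm behind the grasp point.
Start: joints at [-48.862, 28.699, -24.465, 88.831, 12.651, 65.22, -12.049], TCP at [0.286, 0.584, 0.405] pointing down, gripper open.
Joint ranges: [-164.97, 164.97], [-17.58, 116.51], [-87.97, 89.64], [11.32, 138.91], [-80.73, 260.73], [10.89, 115.49], [-147.41, 147.41]. Speed limits (degrees/s): [147.25, 147.25, 180, 180, 180, 180, 180].

## Interface

Orientations are given as [roll, pitch, yaw] about the fixed x, y, z axes, in that order (R = Rz(yaw) Ry(pitch) Rx(roll)).
In Python, from workcell import env gives the robot as it stands.
- The arm moves only by the shell command python3 steer.py [FORCE], which reads ROWS from standard input. ROWS is a JSON list of rows, 1 to 5 of them, each of 7 numbers: a rotation vector rx, ry, rz in degrees, then dx, dy, dz in m, then the finger opening in m; each row is the pose to reach, as a shift and turn from the pose commanded when the command began, along the tool's axes at that moment; what a row does not reach only later rows make up. A row lasts 1/8 s, in which the tool goes at most 0.0625 m and 10.7 degrees, less where a joint would pass 70% of its speed; a pose out of reach is approached as far as the arm can. The fingers move at their own pace and stop on an object; FORCE is the grip in N (left out, the last holds). Time passes only in rows, so rows that do not move let the fingers close. It prints the time, the measured TCP pose, the force, the opening and the grip force at its end. Input that does not fit is refused with a message, and nothing moves.
- env.get_obs(): the state, without advancing time (a new reading comes with each control period).
- env.get_image(name): name is "scene" or "top" or "wrist"; returns the picture (384x512x3 uint8, red, green, blue); there is no depth.
- env.camera_model(name): a dict with "intrinsics" (3x3 intrinsics, pixels), "xyz" and "rotation" of the camera in the world. Camera axes: x right, y down, z forward; pixel columns grow to the right and rows downward; lengths in m; the calibration is good to about 2 mm. A picture is of the moment at which its call begins: read the wrist's pose just before it. camera_model takes no time and is no camera call; for the wrist camera it gives the pose at the moment of the call.
- env.close_job(): hands the job in; it is judged then, once.
The state is a dict: "t": time; "q": joint angles; "dq": joint speeds; "effort": joint torques, N m; "position": TCP position; "tool_rot": TCP orientation; "ft_force": force on the tool from outside, world axes, zero at the start; "moment": the same for the moment, N m; "grip_width": finger opening in m; "gripper_force": force on a finger pad.
Only numpy, scipy, OpenCV 4.12 (cv2) and the standard library are available. Lean on these libraries where they do the work, as an engineer would, in place of code of your own. Each camera call takes 0.05 s, during which the arm holds its last target. There are 200 camera calls.

## Working session

There is one attempt and no reset: what is moved stays moved. The work goes in short steps, Python scripts to look and compute and a shell command to move; the robot and the scene stay as the last step left them, time stands still between calls to the robot, and variables do not carry over. Pictures are saved under pics/ and viewed, at most 10 in all, crops included, and the job is handed in when it is done.

```bash
ls; mkdir -p pics; python3 - <<'E'
from workcell import env
import cv2
o=env.get_obs();print(o['t'],o['position'],o['tool_rot'],o['grip_width'])
for n in ['scene','top']:
    im=env.get_image(n);cv2.imwrite(f'pics/{n}0.png',im[:,:,::-1])
    m=env.camera_model(n);print(n,m)
E
```

```text
pics
steer.py
workcell.py
0.0 [0.28547254 0.58355316 0.4036956 ] [-1.79888700e+02 -1.42284658e-03  1.53939820e+02] 0.09171822329654487
scene {'intrinsics': array([[353.06113388,   0.        , 250.61567749],
       [  0.        , 353.06113388, 195.80315637],
       [  0.        ,   0.        ,   1.        ]]), 'xyz': array([-0.15744749,  0.53480429,  0.51974781]), 'rotation': array([-120.15326513,    0.2581963 , -121.55424239])}
top {'intrinsics': array([[434.83775131,   0.        , 256.60015657],
       [  0.        , 434.83775131, 184.98552842],
       [  0.        ,   0.        ,   1.        ]]), 'xyz': array([0.3996245 , 0.07971592, 1.27450971]), 'rotation': array([-172.3350819 ,    1.33729476,  -88.33979397])}
```
View pics/scene0.png

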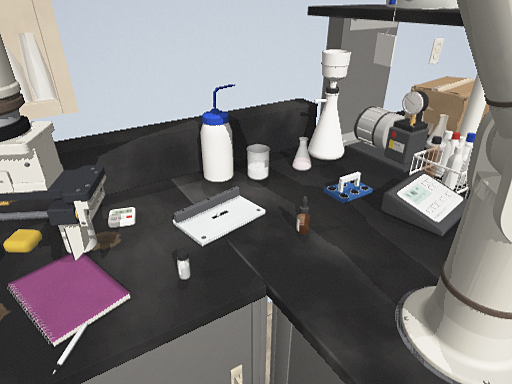

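View pics/top0.png

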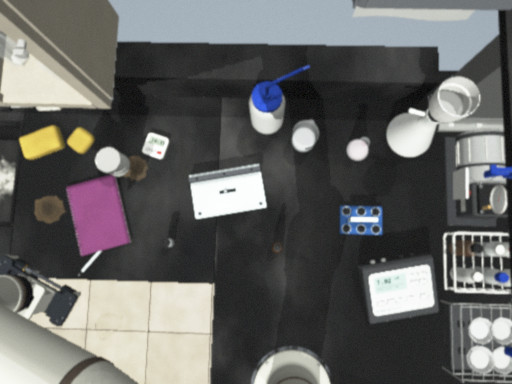

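The scene view shows the base at about (220,215) with its fence behind it, the carrier at (349,188) and the dropper at (304,215). The top view shows the base at (228,190), its slot at (228,190), the carrier at (361,220) and the handle at (364,220). I'll measure these coarsely from both views.

```bash
cat > h.py <<'E'
import numpy as np, cv2
from scipy.spatial.transform import Rotation as Ro
def R(m): return Ro.from_euler('xyz',m['rotation'],degrees=True).as_matrix()
def ray(m,p):
    d=R(m)@np.linalg.inv(m['intrinsics'])@np.array([p[0],p[1],1.]); return m['xyz'],d/np.linalg.norm(d)
def onz(m,p,z):
    o,d=ray(m,p); return o+d*(z-o[2])/d[2]
def tri(rs):
    A=sum(np.eye(3)-np.outer(d,d) for o,d in rs); b=sum((np.eye(3)-np.outer(d,d))@o for o,d in rs)
    x=np.linalg.solve(A,b); return x,[np.linalg.norm((np.eye(3)-np.outer(d,d))@(x-o)) for o,d in rs]
def proj(m,X):
    c=R(m).T@(np.array(X)-m['xyz']); c=m['intrinsics']@c; return c[:2]/c[2]
def blobs(mask,amin=30):
    c,_=cv2.findContours(mask.astype(np.uint8),cv2.RETR_EXTERNAL,cv2.CHAIN_APPROX_NONE)
    return sorted([k for k in c if cv2.contourArea(k)>amin],key=cv2.contourArea,reverse=True)
def cen(c):
    M=cv2.moments(c); return np.array([M['m10']/M['m00'],M['m01']/M['m00']])
def rect(m,c,z):
    P=np.array([onz(m,p[0],z)[:2] for p in c],np.float32)*1000
    return cv2.minAreaRect(P)
E
python3 - <<'E'
from h import *; from workcell import env
np.set_printoptions(precision=4,suppress=True)
T=cv2.imread('pics/top0.png')[:,:,::-1];S=cv2.imread('pics/scene0.png')[:,:,::-1]
mt,ms=env.camera_model('top'),env.camera_model('scene')
def roi(mask,x0,y0,x1,y1):
    o=np.zeros_like(mask);o[y0:y1,x0:x1]=mask[y0:y1,x0:x1];return o
f=lambda I:cv2.cvtColor(I,cv2.COLOR_RGB2HSV)
ht,hs=f(T),f(S)
blue=lambda h:(h[...,0]>95)&(h[...,0]<125)&(h[...,1]>110)&(h[...,2]>50)
white=lambda h:(h[...,1]<60)&(h[...,2]>150)
bt=blobs(roi(blue(ht),325,190,395,250))[0]; print('carrier top',rect(mt,bt,.012))
wt=blobs(roi(white(ht),325,190,395,250),10)[0]; ws=blobs(roi(white(hs),325,165,375,205),10)[0]
print('handle top rect',rect(mt,wt,.056),cen(wt),cen(ws))
print(tri([ray(mt,cen(wt)),ray(ms,cen(ws))]))
b=blobs(roi(white(ht),180,150,275,225))[0]; print('base',rect(mt,b,.012))
s=blobs(roi(white(hs),165,185,275,250))[0]; 
ct=cv2.boxPoints(cv2.minAreaRect(b)); a=cv2.approxPolyDP(s,4,True)[:,0]; print('px',ct,a)
for p in ct: print('topcorner',onz(mt,p,.012))
for p in a: print('scenecorner',onz(ms,p,.012))
for n,p in dict(beaker=(305,150),conical=(358,155),dropper=(278,250),vial=(171,243)).items(): print(n,onz(mt,p,0.02))
for n,p in dict(beaker=(258,178),conical=(302,168),dropper=(303,232),vial=(184,277)).items(): print(n,onz(ms,p,0.0))
E
```

```text
carrier top ((475.260009765625, -154.79904174804688), (83.57369995117188, 57.96942901611328), 1.5424723625183105)
handle top rect ((475.9641418457031, -186.16262817382812), (77.27833557128906, 19.455224990844727), 87.73223876953125) [364.1171 218.9931] [348.1984 179.7113]
(array([ 0.4775, -0.1916,  0.038 ]), [np.float64(0.0019473676005624164), np.float64(0.0019473676005624862)])
base ((537.6356201171875, 197.50997924804688), (108.59271240234375, 212.70672607421875), 11.026652336120605)
px [[188.7838 182.7027]
 [260.6216 170.7297]
 [266.6757 207.054 ]
 [194.8379 219.027 ]] [[264 209]
 [239 195]
 [173 222]
 [203 245]]
topcorner [0.5703 0.3139 0.012 ]
topcorner [0.6113 0.1035 0.012 ]
topcorner [0.5047 0.0829 0.012 ]
topcorner [0.4641 0.2909 0.012 ]
scenecorner [0.5093 0.0858 0.012 ]
scenecorner [0.6102 0.1053 0.012 ]
scenecorner [0.5801 0.3162 0.012 ]
scenecorner [0.454  0.2912 0.012 ]
beaker [ 0.6749 -0.0252  0.02  ]
conical [ 0.6636 -0.1799  0.02  ]
dropper [0.3822 0.0475 0.02  ]
vial [0.3931 0.355  0.02  ]
beaker [ 0.6905 -0.011   0.    ]
conical [ 0.6737 -0.177   0.    ]
dropper [0.3843 0.0519 0.    ]
vial [0.3908 0.3652 0.    ]
```

Measured: the carrier handle is at about (0.476,-0.19) with yaw near 0. The base is at about (0.537,0.2) with yaw near 11°. I'll go above the base first and look with the wrist camera.

```bash
cat > go.py <<'E'
import sys; from h import *; from workcell import env
np.set_printoptions(precision=4,suppress=True)
x,y,z,yaw=map(float,sys.argv[1:5])
o=env.get_obs(); Rt=Ro.from_euler('xyz',o['tool_rot'],degrees=True)
G=Ro.from_euler('xyz',[180,0,yaw],degrees=True)
print('t',o['t'],'pos',o['position'],o['tool_rot'],'F',o['ft_force'],'w',o['grip_width'])
d=np.array([x,y,z])-o['position']
print('rot',(Rt.inv()*G).as_rotvec(degrees=True),'shift',Rt.inv().apply(d),'dist',np.linalg.norm(d))
E
echo '[[0, 0, 10.6, -0.05, -0.036, 0, 0.09], [0, 0, 21.2, -0.1, -0.072, 0, 0.09], [0, 0, 31.8, -0.15, -0.108, 0, 0.09], [0, 0, 42.4, -0.2, -0.144, 0, 0.09], [0, 0, 53, -0.25, -0.18, 0, 0.09]]' | python3 steer.py
python3 go.py 0.50 0.18 0.405 101
```

```text
t: 0.72
position: [0.4316, 0.3104, 0.4045]
tool_rot: [-180.0, 0.0, 100.6]
ft_force: [0.0, -0.6, 0.2]
grip_width: 0.0901
gripper_force: 0.0
t 0.725 pos [0.4316 0.3104 0.4045] [-179.9889    0.0034  100.5945] F [ 0.0138 -0.585   0.2352] w 0.09009839112980429
rot [-0.0111  0.0034 -0.4055] shift [-0.1408  0.0433 -0.0005] dist 0.14725889846982468
```

```bash
echo '[[0, 0, 0, -0.05, 0.015, 0, 0.09], [0, 0, 0, -0.1, 0.03, 0, 0.09], [0, 0, 0, -0.14, 0.043, 0, 0.09], [0, 0, 0, -0.14, 0.043, 0, 0.09]]' | python3 steer.py | head -3
python3 - <<'E'
from h import *; from workcell import env
o=env.get_obs();m=env.camera_model('wrist');im=env.get_image('wrist');cv2.imwrite('pics/w1.png',im[:,:,::-1])
print(o['position'],o['tool_rot'],m)
for n,X in dict(slot=(.537,.2,.012),car=(.477,-.19,.05),drop=(.383,.05,.0)).items(): print(n,proj(m,X))
import pickle;pickle.dump(m,open('w1.pkl','wb'))
E
```

```text
t: 1.23
position: [0.5014, 0.1789, 0.4043]
tool_rot: [-180.0, 0.1, 100.5]
[0.50141325 0.17890111 0.40431071] [-1.79979156e+02  1.09967246e-01  1.00525759e+02] {'intrinsics': array([[297.47763244,   0.        , 257.61253121],
       [  0.        , 297.47763244, 192.5135668 ],
       [  0.        ,   0.        ,   1.        ]]), 'xyz': array([0.48695899, 0.25472571, 0.38425141]), 'rotation': array([ 1.63301966e+02, -1.72901254e-03,  1.06116515e+01])}
slot [288.65475329 155.50512577]
car [196.34588773 406.9185968 ]
drop [158.6141076 237.8028243]
```

View pics/w1.png

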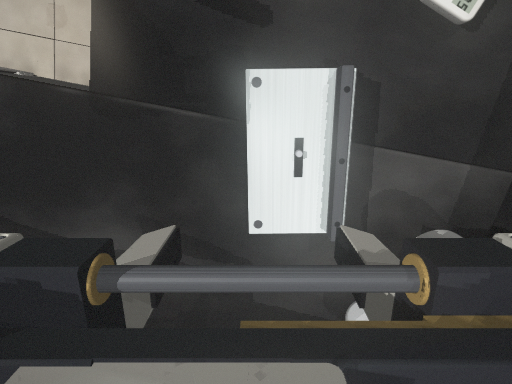

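The wrist view shows the base clearly. The slot covers about (294–303, 138–177), the steel dowel is near (299,154), and the fence's inner face is at u≈330. I'll measure the base with the wrist and top cameras.

```bash
python3 - <<'E'
from h import *; from workcell import env; import pickle
np.set_printoptions(precision=4,suppress=True)
m=pickle.load(open('w1.pkl','rb'));mt=env.camera_model('top')
I=cv2.imread('pics/w1.png');g=cv2.cvtColor(I,cv2.COLOR_BGR2GRAY)
w=np.zeros_like(g);w[60:240,240:345]=(g[60:240,240:345]>140)*255
b=blobs(w)[0]; r=rect(m,b,.012);print('base wrist',r)
sl=np.zeros_like(g);sl[130:185,286:312]=(g[130:185,286:312]<110)
s=np.argwhere(sl); print('slot bbox v,u',s.min(0),s.max(0)); cs=(s.min(0)+s.max(0))[::-1]/2; print(cs,onz(m,cs,.012))
T=cv2.imread('pics/top0.png',0);tl=np.zeros_like(T);tl[180:200,215:242]=T[180:200,215:242]<140
q=np.argwhere(tl);print(q.min(0),q.max(0));ct=(q.min(0)+q.max(0))[::-1]/2
print('slot tri',tri([ray(m,cs),ray(mt,ct)]))
# left edge fit & fence boundary per row
L=[];F=[];O=[]
for v in range(80,228,3):
    if 130<v<182: pass
    row=g[v].astype(int); L.append((240+np.argmax(row[240:270]>130),v))
    k=np.where(row[300:345]>140)[0]; F.append((300+k.max(),v))
for n,E in (('left',L),('fence',F)):
    P=np.array([onz(m,p,.012)[:2] for p in E]); k=np.polyfit(P[:,1],P[:,0],1); res=P[:,0]-np.polyval(k,P[:,1])
    P=P[abs(res)<.004];k=np.polyfit(P[:,1],P[:,0],1);print(n,k,'yaw',-np.degrees(np.arctan(k[0])),'x at y=.2',np.polyval(k,.2),np.std(P[:,0]-np.polyval(k,P[:,1])))
c=cv2.resize(I[60:245,240:370],None,fx=4,fy=3.2*1.25*.8,interpolation=cv2.INTER_CUBIC);cv2.imwrite('pics/w1c.png',c);print(c.shape)
for p in [(257,82),(258,224)]: print('screw',onz(m,p,.012))
E
```

```text
base wrist ((537.4330444335938, 197.99351501464844), (105.89095306396484, 208.6640167236328), 11.16637134552002)
slot bbox v,u [147 295] [176 302]
[298.5 161.5] [0.5509 0.1948 0.012 ]
[189 220] [192 234]
slot tri (array([0.5474, 0.1983, 0.0333]), [np.float64(0.00017440817785038492), np.float64(0.0001744081778505235)])
left [-0.197   0.5231] yaw 11.142919761940805 x at y=.2 0.48368510383177 0.0003740267804413528
fence [-0.1986  0.6302] yaw 11.232255081156596 x at y=.2 0.590483666440614 0.0003574095498283846
(592, 520, 3)
screw [0.4819 0.2781 0.012 ]
screw [0.5162 0.1015 0.012 ]
```

View pics/w1c.png

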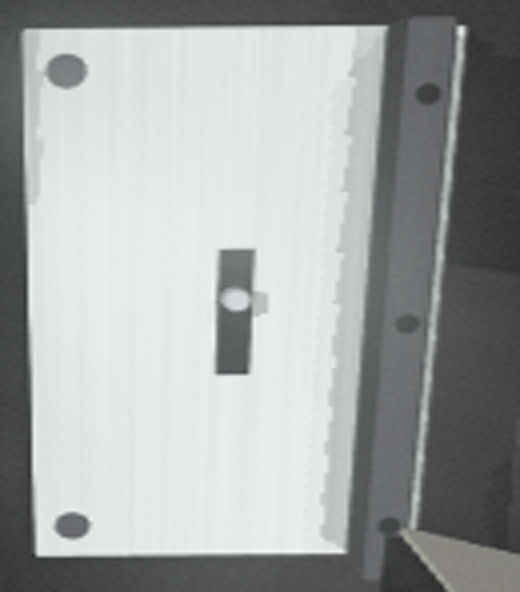

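The enlarged crop puts the slot centre at (298.8,157.3) px and the dowel top at (299.0,153.4) px, so the dowel lies slightly towards +y. Next I'll check the height and compute the move to the carrier.

```bash
python3 - <<'E'
from h import *; from workcell import env; import pickle
np.set_printoptions(precision=4,suppress=True)
m=pickle.load(open('w1.pkl','rb'));mt=env.camera_model('top');ms=env.camera_model('scene')
S=cv2.imread('pics/scene0.png',0);s=np.zeros_like(S);s[205:222,207:232]=S[205:222,207:232]<110
T=cv2.imread('pics/top0.png',0);t=np.zeros_like(T);t[184:197,215:242]=T[184:197,215:242]<150
cs=cen(blobs(s,3)[0]);print(cs,blobs(s,3)[0][:,0].min(0),blobs(s,3)[0][:,0].max(0))
w=(298.8,157.3)
print('slot',onz(m,w,.012),'tri w+s',tri([ray(m,w),ray(ms,cs)]))
# near-side corners of base top seen in wrist and scene
for a,b in [((250.,234.),(264,209)),((246,69),(203,245))]: print('corner tri',tri([ray(m,a),ray(ms,b)]),onz(m,a,.012))
y=np.radians(11.19);ex=np.array([np.cos(y),np.sin(y)]);ey=np.array([-np.sin(y),np.cos(y)])
l=np.array([.48369,.2])@ex;f=np.array([.59048,.2])@ex;sp=onz(m,w,.012)[:2];d=onz(m,(299,153.4),.0195)[:2]
print('x0 from left,fence,slot,dowel',l+.065,f-.0405,sp@ex,d@ex);print('slot y, dowel y rel',sp@ey,d@ey-sp@ey)
E
python3 go.py 0.477 -0.235 0.405 90
```

```text
[209.9167 206.2292] [207 205] [215 209]
slot [0.5501 0.2001 0.012 ] tri w+s (array([0.548 , 0.2145, 0.0446]), [np.float64(0.010154538100293297), np.float64(0.01015453810029335)])
corner tri (array([0.5083, 0.0859, 0.0128]), [np.float64(0.0005088559295350235), np.float64(0.000508855929534953)]) [0.5082 0.085  0.012 ]
corner tri (array([0.4654, 0.2887, 0.0033]), [np.float64(0.001979776453087933), np.float64(0.0019797764530876836)]) [0.4667 0.2897 0.012 ]
x0 from left,fence,slot,dowel 0.5783072169530219 0.5775670366091303 0.5784482495708465 0.5775169344818998
slot y, dowel y rel 0.08957691558572453 0.0061676051225519335
t 1.275 pos [0.5004 0.1814 0.4044] [-179.9593    0.0229  100.7183] F [-0.9342 -0.2311  0.2062] w 0.08998707591849456
rot [-0.0384  0.0267 10.7183] shift [-0.4047 -0.1004 -0.0004] dist 0.4170131276781712
```

```bash
echo '[[0, 0, 3, -0.058, -0.0145, 0, 0.09], [0, 0, 6, -0.116, -0.029, 0, 0.09], [0, 0, 9, -0.174, -0.0435, 0, 0.09], [0, 0, 10.7, -0.232, -0.058, 0, 0.09], [0, 0, 10.7, -0.29, -0.0725, 0, 0.09]]' | python3 steer.py | head -3
python3 go.py 0.477 -0.235 0.405 90
```

```text
t: 1.9
position: [0.4836, -0.1153, 0.4047]
tool_rot: [180.0, -0.0, 90.4]
t 1.9 pos [ 0.4836 -0.1153  0.4047] [179.9783  -0.0444  90.3991] F [ 1.7952 -0.1521  0.399 ] w 0.08987035642739456
rot [ 0.0216 -0.0445  0.3991] shift [-0.1196 -0.0074 -0.0004] dist 0.11985009408114386
```

```bash
echo '[[0, 0, 0, -0.05, -0.003, 0, 0.09], [0, 0, 0, -0.1, -0.006, 0, 0.09], [0, 0, 0, -0.12, -0.007, 0, 0.09], [0, 0, 0, -0.12, -0.007, 0, 0.09], [0, 0, 0, -0.12, -0.007, 0, 0.09]]' | python3 steer.py | head -3
python3 - <<'E'
from h import *; from workcell import env; import pickle
m=env.camera_model('wrist');im=env.get_image('wrist');cv2.imwrite('pics/w2.png',im[:,:,::-1]);pickle.dump(m,open('w2.pkl','wb'))
E
echo '[[0, 0, 0, 0.02, 0, 0.04, 0.09], [0, 0, 0, 0.02, 0, 0.08, 0.09], [0, 0, 0, 0.02, 0, 0.08, 0.09], [0, 0, 0, 0.02, 0, 0.08, 0.09]]' | python3 steer.py | head -3
python3 - <<'E'
from h import *; from workcell import env; import pickle
m=env.camera_model('wrist');im=env.get_image('wrist');cv2.imwrite('pics/w3.png',im[:,:,::-1]);pickle.dump(m,open('w3.pkl','wb'))
a,b=[cv2.imread(f'pics/w{i}.png')[100:384] for i in (2,3)]
cv2.imwrite('pics/w23.png',cv2.resize(np.hstack([a,b])[:, :],(800,222)))
E
```

```text
t: 2.52
position: [0.4778, -0.2331, 0.4044]
tool_rot: [-180.0, -0.1, 90.4]
t: 3.08
position: [0.4779, -0.215, 0.3259]
tool_rot: [179.9, 0.0, 90.3]
```

View pics/w3.png

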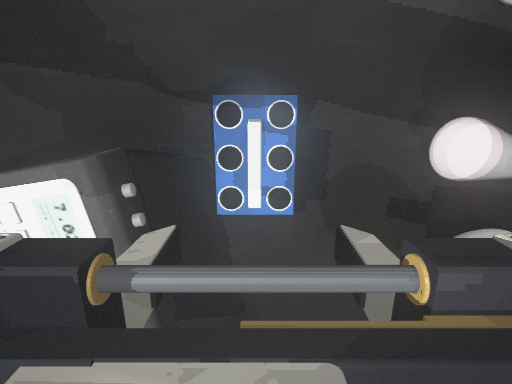

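View pics/w2.png

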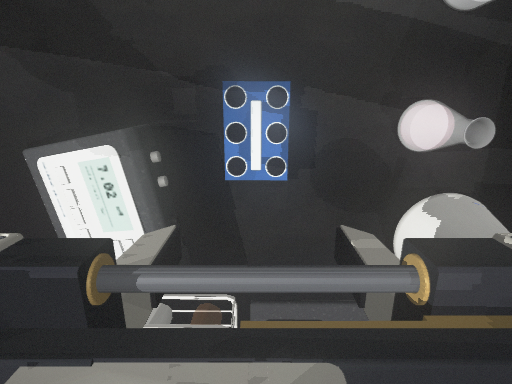

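The two wrist views show the carrier: w3 has it spanning (215–297, 95–215) with the bar at (255,164), and w2 has the bar at (256,135). The balance at the left has a knob at w2 (155,157) and w3 (128,190). Now I'll triangulate.

```bash
python3 - <<'E'
from h import *; import pickle
np.set_printoptions(precision=4,suppress=True)
M=[];H=[];P=[];C=[]
for i,(z) in ((2,0),(3,0)):
    m=pickle.load(open(f'w{i}.pkl','rb'));I=cv2.imread(f'pics/w{i}.png');h=cv2.cvtColor(I,cv2.COLOR_BGR2HSV)
    w=np.zeros(h.shape[:2],np.uint8);w[90:212,244:268]=((h[...,1]<70)&(h[...,2]>190))[90:212,244:268]
    b=blobs(w,50)[0];r=cv2.minAreaRect(b);print(r,rect(m,b,.056))
    bl=np.zeros_like(w);bl[70:225,200:310]=((h[...,0]>95)&(h[...,0]<125)&(h[...,1]>110)&(h[...,2]>50))[70:225,200:310]
    k=blobs(cv2.morphologyEx(bl|w,cv2.MORPH_CLOSE,np.ones((5,5))),500)[0];print('plate',rect(m,k,.012))
    v=b[:,0,1];top=b[v<=v.min()+1][:,0].mean(0);bot=b[v>=v.max()-1][:,0].mean(0);M.append(m);H.append((np.array(r[0]),top,bot))
    C.append(cv2.minAreaRect(k)[0])
for j in range(3): print('handle c/top/bot',tri([ray(M[0],H[0][j]),ray(M[1],H[1][j])]))
print('plate c',tri([ray(M[0],C[0]),ray(M[1],C[1])]))
print('knob',tri([ray(M[0],(155,157)),ray(M[1],(128,190))]))
E
```

```text
((255.5, 135.0), (68.0, 9.0), 90.0) ((474.79486083984375, -189.1357879638672), (10.130078315734863, 73.15895080566406), 0.4958229660987854)
plate ((474.945556640625, -189.49168395996094), (80.3499755859375, 119.94711303710938), 0.33995702862739563)
((253.5, 163.5), (13.0, 87.0), 0.0) ((474.5589294433594, -188.18991088867188), (10.807820320129395, 75.32768249511719), 0.5208202600479126)
plate ((474.9429931640625, -189.54005432128906), (79.94775390625, 119.24734497070312), 0.39859506487846375)
handle c/top/bot (array([ 0.4745, -0.1893,  0.0422]), [np.float64(0.0002596565962157781), np.float64(0.00025965659621576804)])
handle c/top/bot (array([ 0.4723, -0.1519,  0.0548]), [np.float64(0.002414217054311079), np.float64(0.002414217054311207)])
handle c/top/bot (array([ 0.475 , -0.2252,  0.0574]), [np.float64(6.974661227789796e-05), np.float64(6.974661227794092e-05)])
plate c (array([ 0.4753, -0.1874,  0.0044]), [np.float64(0.0004643403590110918), np.float64(0.0004643403590111412)])
knob (array([ 0.3569, -0.2161,  0.0383]), [np.float64(0.0001551295448066136), np.float64(0.00015512954480663917)])
```

Handle: (0.475,-0.189), bar top about 0.056, yaw about 0.4°. This matches the given sizes, and the balance (knob at 0.038 m) is low enough to clear. Now I'll descend and grip.

```bash
echo '[[0, 0, 0, 0.025, -0.003, 0.0, 0.09], [0, 0, 0, 0.0257, -0.003, 0.05, 0.09], [0, 0, 0, 0.0257, -0.003, 0.09, 0.09], [0, 0, 0, 0.0257, -0.003, 0.09, 0.09]]' | python3 steer.py | head -4
python3 go.py 0.475 -0.1893 0.207 90.4
```

```text
t: 3.62
position: [0.4734, -0.1895, 0.2338]
tool_rot: [-179.8, -0.1, 90.2]
ft_force: [-0.4, 0.6, 1.2]
t 3.625 pos [ 0.4734 -0.1895  0.2338] [-179.8079   -0.0639   90.2368] F [-0.3865  0.6427  1.1692] w 0.08985363319229615
rot [-0.192  -0.0641 -0.163 ] shift [0.0001 0.0017 0.0268] dist 0.02686070088317142
```

```bash
echo '[[0, 0, 0, 0, 0.001, 0.015, 0.09], [0, 0, 0, 0, 0.001, 0.027, 0.09], [0, 0, 0, 0, 0.001, 0.027, 0.09], [0, 0, 0, 0, 0.001, 0.027, 0.03], [0, 0, 0, 0, 0.001, 0.027, 0.03]]' | python3 steer.py 25
echo '[[0, 0, 0, 0, 0, 0, 0.0], [0, 0, 0, 0, 0, 0, 0.0], [0, 0, 0, 0, 0, 0, 0], [0, 0, 0, 0, 0, 0, 0], [0, 0, 0, 0, 0, 0, 0]]' | python3 steer.py 25
python3 go.py 0.475 -0.1893 0.35 101.2
```

```text
t: 4.25
position: [0.4753, -0.1898, 0.2082]
tool_rot: [179.9, 0.0, 90.2]
ft_force: [0.5, -0.1, -0.1]
grip_width: 0.0743
gripper_force: 0.0
t: 4.88
position: [0.475, -0.1897, 0.2077]
tool_rot: [-180.0, -0.0, 90.2]
ft_force: [-0.8, 0.2, 0.1]
grip_width: 0.0244
gripper_force: 0.0
t 4.875 pos [ 0.475  -0.1897  0.2077] [-179.9966   -0.0022   90.2436] F [-0.7624  0.184   0.1158] w 0.024442585731779466
rot [ -0.0032  -0.0025 -10.9564] shift [ 0.0004  0.     -0.1423] dist 0.1423127084905501
```

```bash
echo '[[0, 0, 0, 0, 0, 0, 0], [0, 0, 0, 0, 0, 0, 0], [0, 0, 0, 0, 0, 0, 0], [0, 0, 0, 0, 0, 0, 0]]' | python3 steer.py 25
echo '[[0, 0, 0, 0, 0, -0.02, 0], [0, 0, 0, 0, 0, -0.06, 0], [0, 0, 0, 0, 0, -0.1, 0], [0, 0, 0, 0, 0, -0.14, 0], [0, 0, 0, 0, 0, -0.14, 0]]' | python3 steer.py
python3 go.py 0.4 0.1 0.35 101.2
```

```text
t: 5.38
position: [0.4751, -0.1897, 0.2077]
tool_rot: [180.0, 0.0, 90.2]
ft_force: [0.4, -0.8, -2.1]
grip_width: 0.012
gripper_force: 25.0
t: 6.0
position: [0.4758, -0.1901, 0.3501]
tool_rot: [179.7, 0.1, 90.2]
ft_force: [-0.0, -0.4, -4.1]
grip_width: 0.0115
gripper_force: 25.0
t 6.0 pos [ 0.4758 -0.1901  0.3501] [179.7046   0.0825  90.2342] F [-0.0029 -0.426  -4.0903] w 0.011473293012461092
rot [  0.2866   0.1105 -10.9656] shift [ 0.2904 -0.0746 -0.0007] dist 0.29984513207861263
```

```bash
python3 go.py 0.5457 0.1891 0.35 101.19; echo '[[0, 0, -2, 0.04, 0.007, 0, 0], [0, 0, -5, 0.09, 0.016, 0, 0], [0, 0, -8, 0.14, 0.026, 0, 0], [0, 0, -10.5, 0.19, 0.035, 0, 0], [0, 0, -10.9, 0.24, 0.044, 0, 0]]' | python3 steer.py
python3 go.py 0.5457 0.1891 0.35 101.19
```

```text
t 6.0 pos [ 0.4758 -0.1901  0.3501] [179.7046   0.0825  90.2342] F [-0.0029 -0.426  -4.0903] w 0.011473293012461092
rot [  0.2867   0.1105 -10.9556] shift [ 0.3789  0.0714 -0.    ] dist 0.38559023254668906
t: 6.62
position: [0.5169, 0.0519, 0.3453]
tool_rot: [-179.8, -0.0, 101.2]
ft_force: [0.9, 0.7, -4.2]
grip_width: 0.0121
gripper_force: 25.0
t 6.625 pos [0.5169 0.0519 0.3453] [-179.7644   -0.0206  101.1738] F [ 0.9477  0.6838 -4.2428] w 0.012131730518777813
rot [-0.2356 -0.0206 -0.0161] shift [ 0.129   0.0548 -0.0049] dist 0.14026037225566793
```

```bash
echo '[[0, 0, 0, 0.045, 0.018, 0, 0], [0, 0, 0, 0.09, 0.036, 0, 0], [0, 0, 0, 0.125, 0.05, 0, 0], [0, 0, 0, 0.13, 0.052, 0, 0], [0, 0, 0, 0.13, 0.052, 0, 0]]' | python3 steer.py | sed -n 1,4p
python3 go.py 0.5457 0.1891 0.26 101.19
python3 - <<'E'
from h import *; from workcell import env; import pickle
m=env.camera_model('wrist');im=env.get_image('wrist');cv2.imwrite('pics/w4.png',im[:,:,::-1]);pickle.dump(m,open('w4.pkl','wb'))
E
```

```text
t: 7.25
position: [0.543, 0.1878, 0.3455]
tool_rot: [-179.8, 0.1, 101.2]
ft_force: [-0.3, -1.0, -3.7]
t 7.25 pos [0.543  0.1878 0.3455] [-179.763     0.0539  101.1882] F [-0.3289 -0.9698 -3.7164] w 0.011504252088077658
rot [-0.237   0.0539 -0.0019] shift [0.0008 0.0033 0.0854] dist 0.0855071211361609
```

View pics/w4.png

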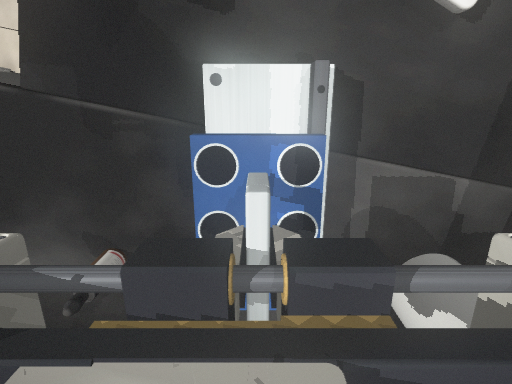

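The carrier hangs level, with its far edge at v≈135 and the fence at u≈320. I'll descend to just above riding height, still about 6 mm short of the fence.

```bash
echo '[[-0.2, 0, 0, 0.001, 0.003, 0.04, 0], [-0.2, 0, 0, 0.001, 0.003, 0.075, 0], [-0.2, 0, 0, 0.001, 0.003, 0.1, 0], [-0.2, 0, 0, 0.001, 0.003, 0.108, 0], [-0.2, 0, 0, 0.001, 0.003, 0.108, 0]]' | python3 steer.py | sed -n 1,4p
python3 go.py 0.5457 0.1891 0.2272 101.19;echo '[[0, 0, 0, 0, 0, 0, 0], [0, 0, 0, 0, 0, 0, 0]]' | python3 steer.py
python3 go.py 0.5457 0.1891 0.2272 101.19
```

```text
t: 7.92
position: [0.5467, 0.1885, 0.2395]
tool_rot: [179.9, 0.0, 101.1]
ft_force: [0.2, 0.7, -3.8]
t 7.925 pos [0.5467 0.1885 0.2395] [179.8575   0.0321 101.0572] F [ 0.2006  0.6887 -3.8278] w 0.011834012747469199
rot [ 0.1424  0.0323 -0.1328] shift [ 0.0007 -0.0009  0.0123] dist 0.012329921886744206
t: 8.18
position: [0.5472, 0.1898, 0.241]
tool_rot: [179.7, -0.0, 101.1]
ft_force: [0.2, 0.6, -4.3]
grip_width: 0.0116
gripper_force: 25.0
t 8.175 pos [0.5472 0.1898 0.241 ] [179.674   -0.0236 101.1349] F [ 0.1824  0.5862 -4.3168] w 0.011604553533203535
rot [ 0.326  -0.0235 -0.0552] shift [-0.0004 -0.0017  0.0137] dist 0.013847389984243081
```

```bash
echo '[[0, 0, 0, 0, 0, 0.004, 0], [0, 0, 0, 0, 0, 0.008, 0], [0, 0, 0, 0, 0, 0.01, 0], [0, 0, 0, 0, 0, 0.01, 0]]' | python3 steer.py | sed -n 1,4p
echo '[[0, 0, 0, 0, 0, 0.0005, 0], [0, 0, 0, 0, 0, 0.001, 0], [0, 0, 0, 0, 0, 0.001, 0]]' | python3 steer.py | sed -n 1,4p
echo '[[0, 0, 0, 0, 0, 0.0005, 0], [0, 0, 0, 0, 0, 0.001, 0], [0, 0, 0, 0, 0, 0.001, 0]]' | python3 steer.py | sed -n 1,4p
```

```text
t: 8.68
position: [0.5465, 0.1896, 0.2293]
tool_rot: [179.8, 0.0, 101.1]
ft_force: [0.6, -1.1, -4.0]
t: 9.05
position: [0.5467, 0.1897, 0.2287]
tool_rot: [179.8, -0.0, 101.1]
ft_force: [-0.4, 0.1, -4.2]
t: 9.43
position: [0.5466, 0.1896, 0.2277]
tool_rot: [179.8, -0.0, 101.1]
ft_force: [0.2, 0.6, -5.2]
```

```bash
for i in 1; do :; done
echo '[[0, 0, 0, 0, 0, 0.0005, 0], [0, 0, 0, 0, 0, 0.0005, 0]]' | python3 steer.py | sed -n 2,4p
echo '[[0, 0, 0, 0, 0, 0.0005, 0], [0, 0, 0, 0, 0, 0.0005, 0]]' | python3 steer.py | sed -n 2,4p
echo '[[0, 0, 0, 0, 0, 0.0005, 0], [0, 0, 0, 0, 0, 0.0005, 0]]' | python3 steer.py | sed -n 2,4p
```

```text
position: [0.5467, 0.1897, 0.2272]
tool_rot: [179.8, -0.0, 101.1]
ft_force: [-0.4, -0.4, -4.1]
position: [0.5468, 0.1897, 0.227]
tool_rot: [179.8, -0.0, 101.1]
ft_force: [-1.2, -0.9, -1.4]
position: [0.5469, 0.1896, 0.2269]
tool_rot: [179.8, 0.0, 101.1]
ft_force: [-2.1, -1.7, 4.8]
```

Contact at z≈0.227, exactly riding height, so it is riding on the dowel. I'll ease off 0.5 mm and move to the fence.

```bash

echo '[[0, 0, 0, 0, 0.0005, -0.0005, 0], [0, 0, 0, 0, 0.001, -0.0005, 0], [0, 0, 0, 0, 0.002, -0.0005, 0], [0, 0, 0, 0, 0.003, -0.0005, 0], [0, 0, 0, 0, 0.003, -0.0005, 0]]' | python3 steer.py | sed -n 2,4p
echo '[[0, 0, 0, 0, 0.0005, 0, 0], [0, 0, 0, 0, 0.0005, 0, 0]]' | python3 steer.py | sed -n 2,4p
echo '[[0, 0, 0, 0, 0.0005, 0, 0], [0, 0, 0, 0, 0.0005, 0, 0]]' | python3 steer.py | sed -n 2,4p
```

```text
position: [0.5484, 0.1898, 0.2268]
tool_rot: [-180.0, 0.0, 101.2]
ft_force: [-7.5, -3.5, 11.0]
position: [0.5486, 0.1899, 0.2268]
tool_rot: [-179.9, 0.0, 101.2]
ft_force: [-8.2, -3.5, 11.0]
position: [0.549, 0.1899, 0.2268]
tool_rot: [-179.9, 0.0, 101.2]
ft_force: [-8.6, -3.9, 12.4]
```

```bash

echo '[[0, 0, 0, 0, 0, -0.0005, 0], [0, 0, 0, 0, 0, -0.0005, 0]]' | python3 steer.py | sed -n 2,4p
echo '[[0, 0, 0, 0, 0, -0.0005, 0], [0, 0, 0, 0, 0, -0.0005, 0]]' | python3 steer.py | sed -n 2,4p
echo '[[0, 0, 0, 0, 0, 0, 0]]' | python3 steer.py | sed -n 2,4p
```

```text
position: [0.5498, 0.1903, 0.2269]
tool_rot: [179.9, 0.0, 101.2]
ft_force: [-5.5, -1.5, 4.2]
position: [0.551, 0.1906, 0.2273]
tool_rot: [179.7, -0.0, 101.1]
ft_force: [0.2, -0.1, -3.7]
position: [0.5509, 0.1905, 0.2273]
tool_rot: [179.8, -0.0, 101.1]
ft_force: [0.4, -0.3, -4.5]
```

The side load was only friction on the dowel. I'll close on the fence while barely unloaded.

```bash

echo '[[0, 0, 0, 0, 0.0005, 0, 0], [0, 0, 0, 0, 0.0005, 0, 0]]' | python3 steer.py | sed -n 2,4p
echo '[[0, 0, 0, 0, 0.0005, 0, 0], [0, 0, 0, 0, 0.0005, 0, 0]]' | python3 steer.py | sed -n 2,4p
echo '[[0, 0, 0, 0, 0.0005, 0, 0], [0, 0, 0, 0, 0.0005, 0, 0]]' | python3 steer.py | sed -n 2,4p
```

```text
position: [0.5512, 0.1905, 0.2276]
tool_rot: [179.8, -0.0, 101.1]
ft_force: [0.2, -0.0, -4.5]
position: [0.5514, 0.1906, 0.2276]
tool_rot: [179.8, -0.0, 101.1]
ft_force: [-0.8, 0.2, -3.7]
position: [0.5516, 0.1907, 0.2276]
tool_rot: [179.9, 0.0, 101.1]
ft_force: [-2.5, 0.1, -3.6]
```

```bash

echo '[[0, 0, 0, 0, 0.0003, 0.0005, 0], [0, 0, 0, 0, 0.0003, 0.0005, 0]]' | python3 steer.py | sed -n 2,4p
echo '[[0, 0, 0, 0, 0, 0.0004, 0], [0, 0, 0, 0, 0, 0.0004, 0]]' | python3 steer.py | sed -n 2,4p
```

```text
position: [0.5518, 0.1907, 0.2271]
tool_rot: [179.9, 0.0, 101.1]
ft_force: [-5.4, 0.1, -1.1]
position: [0.5517, 0.1906, 0.227]
tool_rot: [179.9, 0.0, 101.1]
ft_force: [-6.1, -1.3, 2.0]
```

Now riding at z 0.227 with about 6 N on the dowel and 6 N on the fence. Sliding along +y.

```bash

echo '[[0, 0, 0, 0.0005, 0, 0, 0], [0, 0, 0, 0.001, 0, 0, 0], [0, 0, 0, 0.0015, 0, 0, 0], [0, 0, 0, 0.002, 0, 0, 0], [0, 0, 0, 0.002, 0, 0, 0]]' | python3 steer.py | sed -n 1,4p
python3 go.py 0.55 0.206 0.227 101.19
```

```text
t: 13.8
position: [0.5517, 0.1911, 0.227]
tool_rot: [179.9, 0.1, 101.1]
ft_force: [-4.9, -4.9, 1.8]
t 13.8 pos [0.5517 0.1911 0.227 ] [179.9117   0.1145 101.0816] F [-4.9436 -4.8939  1.8475] w 0.011844600339509483
rot [ 0.0882  0.1146 -0.1083] shift [0.0149 0.0011 0.    ] dist 0.014957181523328112
```

```bash

echo '[[0, 0, 0, 0.0005, -0.0003, -0.0001, 0], [0, 0, 0, 0.001, -0.0003, -0.0002, 0], [0, 0, 0, 0.0015, -0.0003, -0.0002, 0], [0, 0, 0, 0.002, -0.0003, -0.0002, 0], [0, 0, 0, 0.002, -0.0003, -0.0002, 0]]' | python3 steer.py | sed -n 1,4p
echo '[[0, 0, 0, 0.0005, 0, 0, 0], [0, 0, 0, 0.001, 0, 0, 0], [0, 0, 0, 0.0015, 0, 0, 0], [0, 0, 0, 0.002, 0, 0, 0], [0, 0, 0, 0.002, 0, 0, 0]]' | python3 steer.py | sed -n 1,4p
```

```text
t: 14.42
position: [0.5516, 0.1919, 0.2271]
tool_rot: [179.9, 0.2, 101.0]
ft_force: [-3.9, -6.8, 1.2]
t: 15.05
position: [0.5513, 0.1934, 0.2272]
tool_rot: [179.9, 0.2, 101.0]
ft_force: [-3.2, -7.9, 1.1]
```

```bash

echo '[[0, 0, 0, 0.0005, 0, -0.0002, 0], [0, 0, 0, 0.001, 0, -0.0002, 0], [0, 0, 0, 0.0015, 0, -0.0002, 0], [0, 0, 0, 0.002, 0, -0.0002, 0], [0, 0, 0, 0.002, 0, -0.0002, 0]]' | python3 steer.py | sed -n 1,4p
echo '[[0, 0, 0, 0.0005, 0, 0, 0], [0, 0, 0, 0.001, 0, 0, 0], [0, 0, 0, 0.0015, 0, 0, 0], [0, 0, 0, 0.002, 0, 0, 0], [0, 0, 0, 0.002, 0, 0, 0]]' | python3 steer.py | sed -n 1,4p
```

```text
t: 15.68
position: [0.5507, 0.1962, 0.2271]
tool_rot: [179.9, 0.2, 101.0]
ft_force: [-3.5, -5.2, -0.4]
t: 16.3
position: [0.5503, 0.1982, 0.2271]
tool_rot: [179.9, 0.2, 101.1]
ft_force: [-2.1, -6.0, -0.2]
```

```bash

echo '[[0, 0, 0, 0.0005, 0, 0, 0], [0, 0, 0, 0.001, 0, 0, 0], [0, 0, 0, 0.0015, 0, 0, 0], [0, 0, 0, 0.002, 0, 0, 0], [0, 0, 0, 0.002, 0, 0, 0]]' | python3 steer.py | sed -n 1,4p
echo '[[0, 0, 0, 0.0005, 0, 0, 0], [0, 0, 0, 0.001, 0, 0, 0], [0, 0, 0, 0.0015, 0, 0, 0], [0, 0, 0, 0.0015, 0, 0, 0]]' | python3 steer.py | sed -n 1,4p
```

```text
t: 16.92
position: [0.5498, 0.2006, 0.227]
tool_rot: [179.9, 0.1, 101.1]
ft_force: [-2.6, -4.7, -0.7]
t: 17.42
position: [0.5492, 0.2033, 0.2268]
tool_rot: [179.9, 0.0, 101.1]
ft_force: [-3.0, -1.3, -4.6]
```

Fz dropped back to the bare weight at base y≈+3.3, so the hole edge has reached the dowel. I'll advance a little while lowering gently.

```bash

echo '[[0, 0, 0, 0.0005, 0, 0, 0], [0, 0, 0, 0.001, 0, 0.0002, 0], [0, 0, 0, 0.0015, 0, 0.0004, 0], [0, 0, 0, 0.0015, 0, 0.0004, 0]]' | python3 steer.py | sed -n 1,4p
echo '[[0, 0, 0, 0, 0, 0.0005, 0], [0, 0, 0, 0, 0, 0.0005, 0]]' | python3 steer.py | sed -n 1,4p
echo '[[0, 0, 0, 0, 0, 0.0005, 0], [0, 0, 0, 0, 0, 0.0005, 0]]' | python3 steer.py | sed -n 1,4p
```

```text
t: 17.92
position: [0.5488, 0.2054, 0.2266]
tool_rot: [179.9, 0.0, 101.2]
ft_force: [-3.8, -3.4, -4.6]
t: 18.18
position: [0.5487, 0.2056, 0.2262]
tool_rot: [179.9, -0.0, 101.2]
ft_force: [-4.6, -2.2, -2.6]
t: 18.42
position: [0.5487, 0.2057, 0.2259]
tool_rot: [179.9, -0.0, 101.2]
ft_force: [-4.3, -3.3, -2.0]
```

```bash

echo '[[0, 0, 0, 0, -0.0003, 0.0005, 0], [0, 0, 0, 0, -0.0003, 0.001, 0], [0, 0, 0, 0, -0.0003, 0.001, 0]]' | python3 steer.py | sed -n 1,4p
echo '[[0, 0, 0, 0, 0, 0.0005, 0], [0, 0, 0, 0, 0, 0.001, 0], [0, 0, 0, 0, 0, 0.001, 0]]' | python3 steer.py | sed -n 1,4p
```

```text
t: 18.8
position: [0.5485, 0.206, 0.225]
tool_rot: [179.8, -0.0, 101.2]
ft_force: [-4.4, -2.4, -2.2]
t: 19.18
position: [0.5484, 0.2062, 0.224]
tool_rot: [179.8, -0.1, 101.2]
ft_force: [-4.2, -1.8, -2.4]
```

It has dropped 3 mm with no resistance, so the dowel is in the hole. Lowering on to the seat.

```bash

echo '[[0, 0, 0, 0, 0, 0.0007, 0], [0, 0, 0, 0, 0, 0.0014, 0], [0, 0, 0, 0, 0, 0.002, 0], [0, 0, 0, 0, 0, 0.002, 0]]' | python3 steer.py | sed -n 1,4p
echo '[[0, 0, 0, 0, 0, 0.0005, 0], [0, 0, 0, 0, 0, 0.001, 0], [0, 0, 0, 0, 0, 0.0015, 0], [0, 0, 0, 0, 0, 0.0015, 0]]' | python3 steer.py | sed -n 1,4p
echo '[[0, 0, 0, 0, 0, 0.0005, 0], [0, 0, 0, 0, 0, 0.0005, 0]]' | python3 steer.py | sed -n 1,4p
```

```text
t: 19.68
position: [0.5484, 0.2064, 0.2221]
tool_rot: [179.8, -0.1, 101.2]
ft_force: [-4.6, -0.9, -1.8]
t: 20.18
position: [0.5484, 0.2066, 0.2206]
tool_rot: [179.8, -0.1, 101.2]
ft_force: [-5.2, -1.3, -0.8]
t: 20.42
position: [0.5484, 0.2066, 0.2201]
tool_rot: [179.8, -0.1, 101.2]
ft_force: [-5.2, -1.7, -0.7]
```

```bash

echo '[[0, 0, 0, 0, 0, 0.0004, 0], [0, 0, 0, 0, 0, 0.0004, 0]]' | python3 steer.py | sed -n 1,4p
echo '[[0, 0, 0, 0, 0, 0.0004, 0], [0, 0, 0, 0, 0, 0.0004, 0]]' | python3 steer.py | sed -n 1,4p
echo '[[0, 0, 0, 0, 0, 0.0003, 0], [0, 0, 0, 0, 0, 0.0003, 0]]' | python3 steer.py | sed -n 1,4p
```

```text
t: 20.68
position: [0.5484, 0.2064, 0.22]
tool_rot: [179.8, -0.1, 101.2]
ft_force: [-5.2, -1.8, 1.7]
t: 20.92
position: [0.5484, 0.2063, 0.2198]
tool_rot: [179.8, -0.1, 101.2]
ft_force: [-6.8, -2.8, 3.2]
t: 21.18
position: [0.5484, 0.2063, 0.2197]
tool_rot: [179.8, -0.1, 101.2]
ft_force: [-7.9, -3.8, 4.4]
```

Seated: z 0.2197 = 0.2077 + 0.012. I'll relieve the side load, release and lift.

```bash

echo '[[0, 0, 0, 0, -0.0003, -0.0003, 0], [0, 0, 0, 0, -0.0006, -0.0003, 0], [0, 0, 0, 0, -0.0006, -0.0003, 0]]' | python3 steer.py 5| sed -n 1,6p
echo '[[0, 0, 0, 0, 0, 0, 0.02], [0, 0, 0, 0, 0, 0, 0.035], [0, 0, 0, 0, 0, 0, 0.035], [0, 0, 0, 0, 0, 0, 0.035]]' | python3 steer.py
echo '[[0, 0, 0, 0, 0, -0.02, 0.035], [0, 0, 0, 0, 0, -0.06, 0.035], [0, 0, 0, -0.04, 0, -0.11, 0.035], [0, 0, 0, -0.07, 0, -0.15, 0.035], [0, 0, 0, -0.07, 0, -0.15, 0.035]]' | python3 steer.py
python3 - <<'E'
from h import *; from workcell import env; import pickle
m=env.camera_model('wrist');im=env.get_image('wrist');cv2.imwrite('pics/w5.png',im[:,:,::-1]);pickle.dump(m,open('w5.pkl','wb'))
im=env.get_image('top');cv2.imwrite('pics/top5.png',cv2.resize(im[90:260,150:410,::-1],None,fx=3,fy=3))
E
```

```text
t: 21.55
position: [0.5482, 0.2062, 0.2197]
tool_rot: [179.8, -0.1, 101.2]
ft_force: [-4.7, -2.5, -0.2]
grip_width: 0.0119
gripper_force: 5.0
t: 22.05
position: [0.5487, 0.2055, 0.2193]
tool_rot: [179.7, -0.0, 101.1]
ft_force: [-0.7, -0.1, -0.4]
grip_width: 0.0349
gripper_force: 0.0
t: 22.68
position: [0.5636, 0.1333, 0.3747]
tool_rot: [179.3, 0.1, 100.8]
ft_force: [0.0, 0.1, -1.0]
grip_width: 0.0349
gripper_force: 0.0
```

View pics/w5.png

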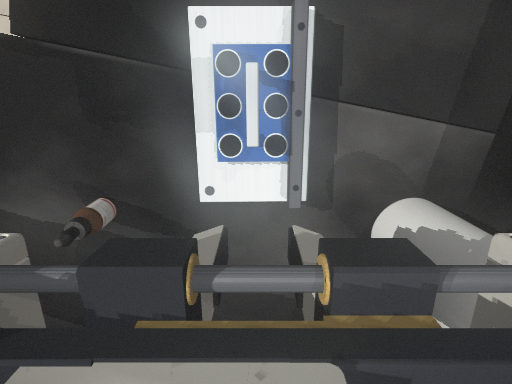

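The carrier (215–292, 44–162) lies along the fence and looks flat. One numeric check of height and alignment before handing in.

```bash
python3 - <<'E'
from h import *; import pickle
m=pickle.load(open('w5.pkl','rb'));h=cv2.cvtColor(cv2.imread('pics/w5.png'),cv2.COLOR_BGR2HSV)
b=np.zeros(h.shape[:2],np.uint8);b[30:180,205:300]=((h[...,0]>95)&(h[...,0]<125)&(h[...,1]>110)&(h[...,2]>50))[30:180,205:300]
k=blobs(cv2.morphologyEx(b,cv2.MORPH_CLOSE,np.ones((15,15))),500)[0]
for z in (.024,.0315):
    r=rect(m,k,z);c=np.array(r[0])/1000;y=np.radians(11.19);print(z,r,'base x,y mm',(c@[np.cos(y),np.sin(y)]-.578)*1e3,(c@[-np.sin(y),np.cos(y)]-.0896)*1e3)
E
```

```text
0.024 ((552.55029296875, 183.78341674804688), (77.83055114746094, 70.31412506103516), 10.768838882446289) base x,y mm -0.2886313598281509 -16.540126777161714
0.0315 ((552.4700317382812, 184.3576202392578), (76.06533813476562, 68.71943664550781), 10.768860816955566) base x,y mm -0.2559350152152584 -15.961263698805405
```

```bash
python3 - <<'E'
from h import *; import pickle
m=pickle.load(open('w5.pkl','rb'));h=cv2.cvtColor(cv2.imread('pics/w5.png'),cv2.COLOR_BGR2HSV)
b=((h[30:175,205:300,0]>95)&(h[30:175,205:300,0]<130)&(h[30:175,205:300,1]>90)).astype(np.uint8)
k=np.argwhere(cv2.morphologyEx(b,cv2.MORPH_OPEN,np.ones((3,3))))[:,None,::-1]+[205,30]
y=np.radians(11.19)
for z in (.024,.0315):
    r=rect(m,k,z);c=np.array(r[0])/1000;print(z,r,(c@[np.cos(y),np.sin(y)]-.578)*1e3,(c@[-np.sin(y),np.cos(y)]-.0896)*1e3)
E
```

```text
0.024 ((548.3344116210938, 206.89111328125), (79.14734649658203, 119.4093246459961), 11.054096221923828) 0.05998737222701056 6.946417446878225
0.0315 ((548.3496704101562, 206.9412384033203), (77.35228729248047, 116.701171875), 11.054096221923828) 0.08468351561785603 6.992628473785622
```

The outline measures 79 x 119 mm on the seated plane, with yaw 11.05° against the base's 11.2°, and the x position fits the fence. The carrier is seated and flat.

```bash
python3 -c "
from workcell import env
print(env.close_job())"
```

```text
the job is handed in; nothing more can be done
None
```

The carrier rode on the dowel, was slid along the fence until its hole dropped over it, and now lies flat on the base, released; the highest force seen was about 15 N, no bystander was seen to move, and the job was handed in at about 23 s.

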